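Mount a glass optical flat on the vacuum chuck, gently

ROBOT

A 6-joint arm with a two-finger parallel gripper is mounted at the origin on the work surface. World frame = base frame: x ahead of the robot, y to its left, z up, the work surface at z = 0. Lengths are in m, angles in rad, forces in N, time in s.
With the tool pointing down it reaches from about 0.35 to 0.775 m from the base axis. Payload 5.5 kg.
Tool frame: the origin (TCP) lies between the finger pads; the fingertips stand 19 mm ahead of it and the grasp point (between the pads) is the TCP; z points along the fingers, y is the line along which they close (so a half turn about z gives the same grasp; the last joint's range is limited). The gripper opens to 85 mm and grips with 20 to 120 N. Pads are 22 mm wide; open, the fingers measure 114 mm over their backs; the gripper's body (76 mm by 85 mm) begins 54 mm behind the grasp point. The pads swing forward as they close: fully open they stand 13 mm farther back than shut.
Start: joints at [-1.291, 0.313, 0.046, 1.304, 0, 1.431], TCP at [0.234, -0.525, 0.25] pointing down, gripper open.
Joint ranges: [-2.76, 2.76], [-0.86, 1.69], [-1.03, 1.26], [-2.2, 2.34], [-1.47, 1.5], [-3.14, 3.14]. Speed limits (rad/s): [2.57, 2.57, 3.14, 3.14, 3.14, 3.14].

INTERFACE

Orientations are given as a unit quaternion [w, x, y, z].
In Python, from workcell import env gives the robot as it stands.
- The arm moves only by the shell command python3 -m pendant 'ROWS' [FORCE]. ROWS is JSON, a list of rows, each an object with "travel": the shift along the tool's x, y, z scaled (see below), a list of three; "rot": the turn, a rotation vector about the tool's x, y, z scaled (see below), a list of three; "fingers": the opening, from -1 (shut) to 1 (fully open). In form: [{"travel": [dx, dy, dz], "rot": [wx, wy, wz], "fingers": fingers}, ...]. A call has 1 to 10 rows; each row is the pose to reach, as a shift and turn from the pose commanded when the call began, along the tool's axes at that moment; what a row does not reach only later rows make up. The controller multiplies each number of a shift by 0.12 m and each number of a turn by 60 degrees. A row lasts 1/10 s, in which the tool goes at most 50 mm and 8.59 degrees, less where a joint would pass 70% of its speed; a pose out of reach is approached as far as the arm can. A call with a number of a shift or a turn outside -1 to 1 is refused whole. A call with a gripper value outside its range is refused whole. The fingers move at their own pace and stop on an object; FORCE is the grip in N (left out, the last holds). Time passes only in rows, so rows that repeat a pose let the fingers close. It gives the time, the measured TCP pose, the force, the opening and the grip force at its end, in the units of the state.
- env.get_state(): the state, without advancing time (a new reading comes with each control period).
- env.read_camera(name): name is "scene" or "side" or "wrist"; returns (picture, depth): 420x560x3 uint8, blue, green, red; 420x560 float32, m along the optical axis (not along the pixel's ray), 0 where there is no reading.
- env.camera_model(name): a dict with "fovy" (degrees; the focal length in pixels is half the picture's height over the tangent of half this angle, whatever the lens; pixels are square), "cx", "cy" (the principal point, pixels), "k1" (the pictures are not rectified: a ray, as slopes to the right and down, at radius r is drawn at 1 + k1 r^2 times it, then the intrinsics apply), "rvec" (rotation vector, rad) and "tvec" (3), from world to camera coordinates, as OpenCV has them; the wrist camera has in their place "T_tool_cam" (4x4, takes a point from camera to tool coordinates, whose origin is the TCP and whose axes are the flange's). Camera axes: x right, y down, z forward; pixel columns grow to the right and rows downward; lengths in m; the calibration is good to about 2 mm. A picture is of the moment at which its call begins: read the wrist's pose just before it. camera_model takes no time and is no camera call.
- env.hand_in(): hands the job in; it is judged then, once.
Trained networks look in the newest picture that a camera, given by its name, has taken for a name from the list of things; names that differ only in an ending like _2 or _b are one class to them, and where a whole thing is asked for, a point or a joint stands for the part that bears it (a point fixed in the world has none). Each returns a list of dicts, best first, with "conf" (0 to 1); they miss things now and then, are a little off and sometimes report something else, mostly with a low value. They report only what shows in the picture. A call takes as long as a camera call. They do not tell look-alikes from the thing itself.
- env.outline_of(camera, target): "mask" (420x560 bool, what is visible of it) and "xy" ([column, row] in pixels, amid what is visible of it).
The state is a dict: "clock": time; "joint_pos": joint angles; "qvel": joint speeds; "tau": joint torques, N m; "tcp_pos": TCP position; "orientation": TCP orientation; "wrist_force": force on the tool from outside, world axes, zero at the start; "ft_torque": the same for the moment, N m; "finger_gap": finger opening in m; "grip_force": force on a finger pad.
Only numpy, scipy, OpenCV 4.12 (cv2) and the standard library are available. Lean on these libraries where they do the work, as an engineer would, in place of code of your own. Each camera call takes 0.05 s, during which the arm holds its last target. There are 200 camera calls.

TASK

Pick up the fragile green glass disc from its rest, squeezing it with no more than 45 N per finger, and set it down softly, lying flat and centred, on the small round spring-mounted chuck of the stage: do not let it fall, not even from a centimetre up, and never let it press or knock on anything there with more than 10 N. Once it lies there released, turn the blue vacuum valve clockwise all the way to its stop. Leave the amber disc, bottle, screwdriver and black lens cap where they are.

Things in the scene. Friction and masses are not known exactly. Their poses are not given: they have to be found in the camera images.
- green_flat: the fragile disc to mount: solid green glass, 46 mm diameter, 14 mm thick, 50 to 75 g, lying flat on one of the rack's two rests. Origin: centre of its underside, z up. It breaks if a finger presses on it with more than 45 N, or if it presses or knocks on chuck, stage or vacuum box with more than 10 N (closing the fingers on it while it lies on its rest does no harm)
- amber_flat: a bystander: amber glass disc of the same size on the other rest. Origin: centre of its underside
- rack: fixed aluminium plate 70 x 180 x 8 mm on the breadboard, long along its y, with two round rests at y = -55 and +55 mm, each 34 mm in diameter, whose rubber tops are 30 mm above the breadboard: a disc overhangs its rest by 6 mm all round. Origin: centre of the plate's underside. The best grasp closes along the rack's x axis
- stage: fixed black and grey stage 120 x 120 x 22 mm on the breadboard, with a dark collar 52 mm in diameter up to 34 mm and the chuck above its centre. Origin: centre of its underside
- chuck_top (a point): centre of the flat top of the chuck, a bright metal disc 40 mm in diameter with a black suction groove, 62 mm above the breadboard. The chuck is 16 mm thick and free air is left around and below its top for the fingertips. It moves with the chuck
- chuck (a joint): how far the sprung chuck is pressed down, m: 0 = up, about 1 mm per newton of load, hard stop at 11 mm (10 N is about 10 mm); well damped, it rises slowly when let go
- vacuum_box: fixed ivory box 150 (x) x 140 (y) x 55 mm on the breadboard with gauge and two small brass stubs on top. Origin: centre of its underside
- valve_grip (a point): on the valve's vertical axis, which stands on the box's top 25 mm to its -x side, at the height to grip. Its x axis lies along the valve's bar handle and turns with it. The blue bar is 42 mm long, 14 mm thick and 32 mm high, its top 7 mm above this point; it stands on a blue disc of 44 mm diameter whose top is 23 mm below this point
- valve (a joint): turn of the vacuum valve clockwise seen from above, rad: 0 = closed, 1.5 = fully open at its stop; starts at 0 to 0.3; it stays where it is left and turns easily (friction 0.05 N m, no spring)
- breadboard: fixed dark optical breadboard 480 x 960 mm, its top 12 mm above the table. Origin: centre of its underside
- bottle: a bystander: white bottle with blue cap, 44 mm diameter, 110 mm high, standing. Origin: centre of its underside
- driver: a bystander: lying orange screwdriver 150 mm long along its x. Origin: under its middle
- lens_cap: a bystander: black round lens cap 50 mm diameter, 18 mm high. Origin: centre of its underside
There are look-alikes about, which are no part of the job. Of the things like the green_flat, leave any that is red; of the rest the larger one is meant.

How it is judged:
By the outcome, as a careful person would: the job done as asked, in the order asked, and still so for the second after the job is handed in, with the robot touching nothing.
It also fails if it takes over 61 s, if anything falls off the work surface, if the arm or the gripper's body presses on something with over 40 N, if the wrist force passes 120 N, or if a joint passes its speed limit or range.

## Working session

There is one attempt and no reset: what is moved stays moved. The work goes in short steps, Python scripts to look and compute and a shell command to move; the robot and the scene stay as the last step left them, time stands still between calls to the robot, and variables do not carry over. Pictures are saved under pics/ and viewed, at most 10 in all, crops included, and the job is handed in when it is done.

```bash
ls; mkdir -p pics
cat > h.py <<'E'
import numpy as np, cv2
from workcell import env
from scipy.spatial.transform import Rotation as R
def pose(s=None):
    s=s or env.get_state(); T=np.eye(4); q=s["orientation"]
    T[:3,:3]=R.from_quat([q[1],q[2],q[3],q[0]]).as_matrix(); T[:3,3]=s["tcp_pos"]; return T
def cam(name,T=None):
    m=env.camera_model(name); f=210/np.tan(np.radians(m["fovy"])/2)
    if name=="wrist": C=(pose() if T is None else T)@np.array(m["T_tool_cam"])
    else:
        C=np.eye(4); r=R.from_rotvec(np.ravel(m["rvec"])).as_matrix(); C[:3,:3]=r.T; C[:3,3]=-r.T@np.ravel(m["tvec"])
    return C,f,m["cx"],m["cy"],m["k1"]
def rays(c,uv):
    C,f,cx,cy,k=c; p=np.atleast_2d(uv).astype(float); d=(p-[cx,cy])/f; u=d.copy()
    for _ in range(30): u=d/(1+k*(u**2).sum(1,keepdims=True))
    return u
def atz(c,uv,z):
    u=rays(c,uv); D=np.c_[u,np.ones(len(u))]@c[0][:3,:3].T; o=c[0][:3,3]
    return o+D*((z-o[2])/D[:,2])[:,None]
def atd(c,uv,d):
    u=rays(c,uv); P=np.c_[u,np.ones(len(u))]*np.ravel(d)[:,None]; return P@c[0][:3,:3].T+c[0][:3,3]
def proj(c,P):
    C,f,cx,cy,k=c; p=(np.atleast_2d(P)-C[:3,3])@C[:3,:3]; u=p[:,:2]/p[:,2:]
    return u*(1+k*(u**2).sum(1,keepdims=True))*f+[cx,cy]
E
python3 - <<'E'
from h import *
s=env.get_state(); print({k:np.round(v,3) for k,v in s.items()})
for n in ["scene","side"]:
    im,d=env.read_camera(n); cv2.imwrite(f"pics/{n}0.png",im); np.savez(f"{n}0.npz",im=im,d=d)
    c=cam(n); print(n,c[0].round(3).tolist(),c[1:])
    for t in ["green_flat","amber_flat","rack","stage","chuck","vacuum_box","valve","bottle","driver","lens_cap"]:
        for o in env.outline_of(n,t):
            mk=o["mask"]; v,u=np.nonzero(mk&(d>0)); P=atd(c,np.c_[u,v],d[v,u]) if len(u) else np.zeros((1,3))
            print(t,round(o["conf"],2),np.round(o["xy"]),mk.sum(),"med",np.median(P,0).round(3),"zmax",np.percentile(P[:,2],97).round(3))
print(env.get_state()["clock"])
E
```

```text
pics
{'clock': np.float64(0.0), 'joint_pos': array([-1.291,  0.314,  0.045,  1.304, -0.   ,  1.431]), 'qvel': array([ 0.   ,  0.001, -0.   , -0.001, -0.   ,  0.002]), 'tau': array([ 3.0000e-03, -4.8063e+01,  2.9853e+01,  1.9000e-02,  0.0000e+00,
       -0.0000e+00]), 'tcp_pos': array([ 0.234, -0.525,  0.249]), 'orientation': array([-0.001,  0.978,  0.208, -0.   ]), 'wrist_force': array([-0.699,  0.162,  0.204]), 'ft_torque': array([-0.007, -0.038, -0.002]), 'grip_force': np.float64(0.0), 'finger_gap': np.float64(0.086)}
scene [[-0.702, 0.487, -0.519, 1.019], [0.712, 0.465, -0.527, 0.611], [-0.016, -0.739, -0.673, 0.78], [0.0, 0.0, 0.0, 1.0]] (np.float64(423.71852236776084), 284.41129526133, 210.14615453360653, -0.04747481757525148)
green_flat 0.79 [318. 251.] 276 med [0.497 0.2   0.054] zmax 0.056
green_flat 0.7 [446. 372.] 454 med [0.543 0.549 0.013] zmax 0.016
green_flat 0.57 [412. 238.] 123 med [0.277 0.314 0.008] zmax 0.011
amber_flat 0.52 [360. 272.] 322 med [0.489 0.308 0.055] zmax 0.058
rack 0.9 [341. 271.] 1565 med [0.501 0.256 0.019] zmax 0.03
rack 0.61 [210. 288.] 751 med [
[... 982 characters left out ...]
2 [260. 277.] 323 med [0.483 0.31  0.055] zmax 0.058
rack 0.61 [269. 273.] 1233 med [0.476 0.267 0.02 ] zmax 0.034
stage 0.58 [269. 209.] 1361 med [0.534 0.026 0.033] zmax 0.074
chuck 0.48 [268. 195.] 157 med [0.535 0.013 0.072] zmax 0.076
vacuum_box 0.83 [289. 165.] 1621 med [ 0.522 -0.185  0.065] zmax 0.102
vacuum_box 0.39 [183. 207.] 536 med [0.739 0.118 0.068] zmax 0.121
valve 0.74 [270. 195.] 152 med [0.537 0.014 0.072] zmax 0.076
valve 0.66 [238. 163.] 156 med [ 0.701 -0.212  0.03 ] zmax 0.039
valve 0.57 [166. 257.] 320 med [0.727 0.255 0.031] zmax 0.033
valve 0.56 [298. 150.] 174 med [ 0.505 -0.233  0.093] zmax 0.111
lens_cap 0.77 [165. 255.] 317 med [0.73  0.256 0.031] zmax 0.033
1.1
```

View pics/scene0.png

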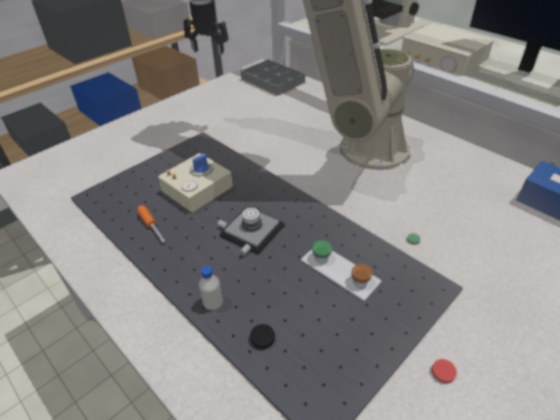

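Run:
```python
import cv2
im=cv2.imread("pics/side0.png"); cv2.imwrite("pics/side0c.png",cv2.resize(im[110:330,170:420],None,fx=2.7,fy=2.7,interpolation=cv2.INTER_CUBIC))
```

```text
(no output)
```

View pics/side0c.png

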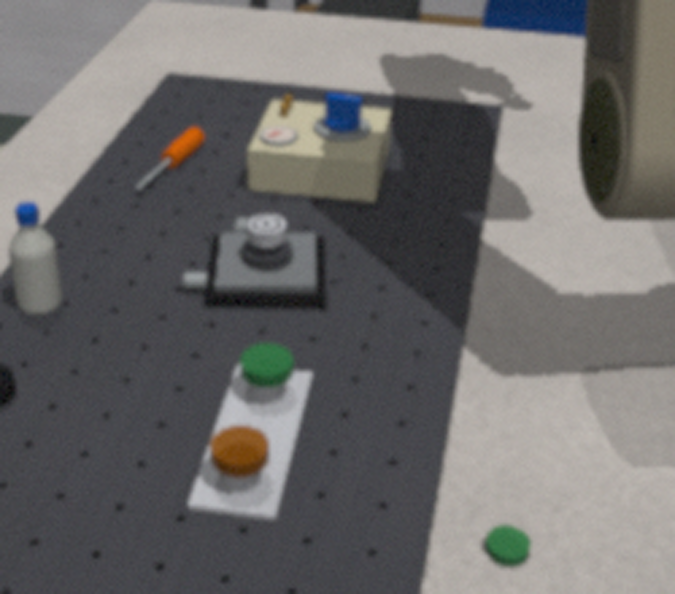

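The scene shows the green disc on the rack at about (322,249) and the amber one at (362,274). The chuck is at (250,214) and the valve at (199,163). The small green look-alike is at (412,238) and the red one at (446,372). The side view agrees with this.

Run:
```python
from h import *
m=env.camera_model("wrist");print(m)
T=pose();print(T.round(3)); C=cam("wrist")[0]; print(C.round(3))
# tool-frame offset per target if tool x angle turned to 94deg
for n,p in dict(green=[.495,.20],chuck=[.541,.011],valve=[.51,-.233]).items():
    d=np.array([*p,T[2,3]])-T[:3,3]; print(n,(T[:3,:3].T@d/0.12).round(2))
```

```text
{'fovy': 63.70546932572817, 'cx': 284.2575870184811, 'cy': 211.66062107968597, 'k1': -0.07995199064041542, 'T_tool_cam': array([[ 5.46575063e-04, -9.58185603e-01, -2.86146906e-01,
         7.33233068e-02],
       [ 9.99998891e-01,  1.27316724e-04,  1.48378821e-03,
        -9.24759906e-04],
       [-1.38531322e-03, -2.86147399e-01,  9.58184610e-01,
        -1.23408929e-01],
       [ 0.00000000e+00,  0.00000000e+00,  0.00000000e+00,
         1.00000000e+00]])}
[[ 0.913  0.408  0.     0.234]
 [ 0.408 -0.913 -0.    -0.525]
 [-0.     0.    -1.     0.25 ]
 [ 0.     0.     0.     1.   ]]
[[ 0.408 -0.875 -0.261  0.301]
 [-0.913 -0.391 -0.118 -0.494]
 [ 0.001  0.286 -0.958  0.374]
 [ 0.     0.     0.     1.   ]]
green [ 4.45 -4.63 -0.  ]
chuck [ 4.15 -3.04 -0.  ]
valve [ 3.09 -1.29 -0.  ]
```

```bash
A='{"travel":[1,-0.43,0],"rot":[0,0,0],"fingers":1}'; 
python3 -m pendant '[{"travel":[1,-0.43,0],"rot":[0,0,0],"fingers":1},{"travel":[1,-0.43,0],"rot":[0,0,0],"fingers":1},{"travel":[1,-0.43,0],"rot":[0,0,0],"fingers":1}]' >/dev/null
python3 -m pendant '[{"travel":[1,-0.43,0],"rot":[0,0,0],"fingers":1},{"travel":[1,-0.43,0],"rot":[0,0,0],"fingers":1},{"travel":[1,-0.43,0],"rot":[0,0,0],"fingers":1}]' >/dev/null
python3 -m pendant '[{"travel":[1,-0.43,0],"rot":[0,0,0],"fingers":1},{"travel":[1,-0.43,0],"rot":[0,0,0],"fingers":1},{"travel":[1,-0.43,0],"rot":[0,0,0],"fingers":1},{"travel":[1,-0.43,0],"rot":[0,0,0],"fingers":1},{"travel":[1,-0.43,0],"rot":[0,0,0],"fingers":1}]'
cat > look.py <<'E'
from h import *
import sys
def look(tag,targets):
    T=pose(); im,d=env.read_camera("wrist"); c=cam("wrist",T); cv2.imwrite(f"pics/{tag}.png",im)
    out={}
    for t in targets:
        for i,o in enumerate(env.outline_of("wrist",t)):
            mk=o["mask"]; v,u=np.nonzero(mk&(d>0)); P=atd(c,np.c_[u,v],d[v,u]) if len(u) else np.zeros((1,3))
            zt=np.percentile(P[:,2],90); top=P[P[:,2]>zt-.004]; r=cv2.minAreaRect((top[:,:2]*1000).astype(np.float32))
            print(t,round(o["conf"],2),np.round(o["xy"]),mk.sum(),"z10/50/90",np.percentile(P[:,2],[10,50,90]).round(4),"rect(mm)",np.round(r[0],1),np.round(r[1],1),round(r[2],1),"mean",top.mean(0).round(4))
            out[f"{t}{i}"]=mk
    np.savez(tag+".npz",im=im,d=d,T=T,**out)
    print("clock",env.get_state()["clock"],"tcp",T[:3,3].round(4))
if __name__=="__main__": look(sys.argv[1],sys.argv[2:])
E
python3 look.py v1 valve vacuum_box
python3 -m pendant '[{"travel":[0.53,-0.88,0],"rot":[0,0,0],"fingers":1},{"travel":[0.53,-0.88,0],"rot":[0,0,0],"fingers":1},{"travel":[0.53,-0.88,0],"rot":[0,0,0],"fingers":1}]' >/dev/null
python3 -m pendant '[{"travel":[0.53,-0.88,0],"rot":[0,0,0],"fingers":1},{"travel":[0.53,-0.88,0],"rot":[0,0,0],"fingers":1},{"travel":[0.53,-0.88,0],"rot":[0,0,0],"fingers":1},{"travel":[0.53,-0.88,0],"rot":[0,0,0],"fingers":1},{"travel":[0.53,-0.88,0],"rot":[0,0,0],"fingers":1}]'
python3 look.py c1 chuck stage
python3 -m pendant '[{"travel":[0.15,-0.8,0],"rot":[0,0,-0.58],"fingers":1},{"travel":[0.15,-0.8,0],"rot":[0,0,-0.58],"fingers":1},{"travel":[0.15,-0.8,0],"rot":[0,0,-0.58],"fingers":1},{"travel":[0.15,-0.8,0],"rot":[0,0,-0.58],"fingers":1},{"travel":[0.15,-0.8,0],"rot":[0,0,-0.58],"fingers":1},{"travel":[0.15,-0.8,0],"rot":[0,0,-0.58],"fingers":1}]'
```

```text
clock: 2.2
tcp_pos: [0.5002, -0.2365, 0.2502]
orientation: [0.0, 0.978, 0.209, -0.0]
wrist_force: [-0.1, -0.5, 0.3]
finger_gap: 0.0854
grip_force: 0.0
valve 0.2 [388.   7.] 512 z10/50/90 [0.0258 0.0332 0.0369] rect(mm) [ 693.4 -256.6] [12.8 29.1] 25.6 mean [ 0.6955 -0.2573  0.0357]
vacuum_box 0.83 [298. 156.] 24885 z10/50/90 [0.0659 0.0672 0.0737] rect(mm) [ 535.9 -230.7] [110.4 119.7] 84.4 mean [ 0.5358 -0.2275  0.0793]
clock 2.35 tcp [ 0.5002 -0.2365  0.2502]
clock: 3.15
tcp_pos: [0.53, 0.0069, 0.2504]
orientation: [0.0, 0.978, 0.208, -0.0]
wrist_force: [-0.5, -0.1, -0.7]
finger_gap: 0.0855
grip_force: 0.0
chuck 0.88 [292. 185.] 1529 z10/50/90 [0.0728 0.074  0.075 ] rect(mm) [539.6   3.7] [39.2 38.4] 23.5 mean [0.5399 0.0044 0.074 ]
stage 0.8 [289. 169.] 13289 z10/50/90 [0.0236 0.0336 0.073 ] rect(mm) [539.6   3.8] [39.4 38.4] 23.5 mean [0.54   0.0043 0.074 ]
clock 3.3 tcp [0.53   0.0069 0.2504]
clock: 3.9
tcp_pos: [0.5076, 0.1017, 0.2503]
orientation: [0.0, 0.872, 0.489, -0.0]
wrist_force: [-0.2, 0.3, 0.2]
finger_gap: 0.0853
grip_force: 0.0
```

```bash
python3 -m pendant '[{"travel":[0.64,-0.52,0.2],"rot":[0,0,-0.59],"fingers":1},{"travel":[0.64,-0.52,0.2],"rot":[0,0,-0.59],"fingers":1},{"travel":[0.64,-0.52,0.2],"rot":[0,0,-0.59],"fingers":1},{"travel":[0.64,-0.52,0.2],"rot":[0,0,-0.59],"fingers":1},{"travel":[0.64,-0.52,0.2],"rot":[0,0,-0.59],"fingers":1},{"travel":[0.64,-0.52,0.2],"rot":[0,0,-0.59],"fingers":1},{"travel":[0.64,-0.52,0.2],"rot":[0,0,-0.59],"fingers":1}]'
python3 look.py g1 green_flat amber_flat rack
```

```text
clock: 4.6
tcp_pos: [0.494, 0.2, 0.2263]
orientation: [0.0, 0.682, 0.731, 0.0]
wrist_force: [0.9, -0.4, 0.2]
finger_gap: 0.0853
grip_force: 0.0
green_flat 0.96 [281. 202.] 1988 z10/50/90 [0.0548 0.0558 0.0567] rect(mm) [491.3 195.6] [44.3 44.9] 12.2 mean [0.4911 0.1961 0.0558]
green_flat 0.94 [65. 57.] 1041 z10/50/90 [0.0053 0.0099 0.0111] rect(mm) [272.3 313.5] [33.1 32. ] 34.6 mean [0.2726 0.3133 0.01  ]
amber_flat 0.62 [280.  70.] 2525 z10/50/90 [0.0547 0.0557 0.0567] rect(mm) [484.2 305. ] [44.8 44.8] 70.6 mean [0.4843 0.305  0.0557]
rack 0.82 [281. 131.] 8706 z10/50/90 [0.0188 0.0197 0.0207] rect(mm) [487.3 250.3] [ 70.  179.5] 3.6 mean [0.4873 0.2561 0.0198]
rack 0.54 [317. 365.] 140 z10/50/90 [0.0586 0.0632 0.0668] rect(mm) [535.8  22. ] [27.4  6.2] 9.0 mean [0.5356 0.0229 0.0651]
clock 4.8 tcp [0.494  0.2    0.2263]
```

View pics/v1.png

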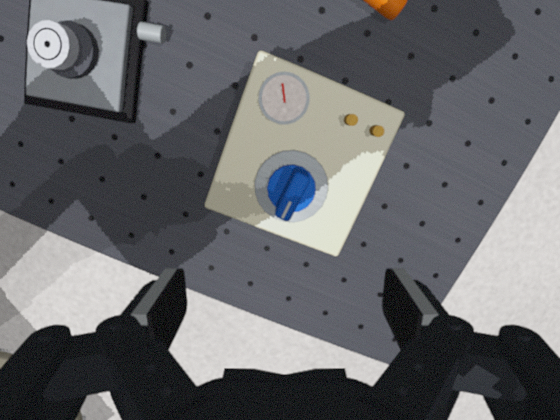

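View pics/g1.png

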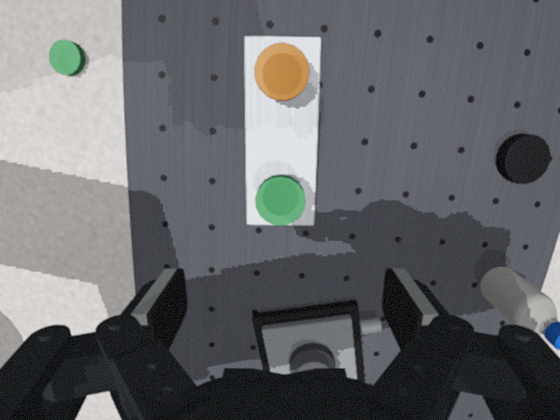

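v1 shows the blue valve bar at (291,190), the gauge at (283,97) and the stubs at (350,120) and (377,131). g1 shows the target green disc on the rack at (281,200), the amber disc at (282,72) and the small look-alike at (67,57). Next I descend partway and look again.

```bash
python3 -m pendant '[{"travel":[-0.03,-0.03,0.8],"rot":[0,0,0],"fingers":1},{"travel":[-0.03,-0.03,0.8],"rot":[0,0,0],"fingers":1},{"travel":[-0.03,-0.03,0.8],"rot":[0,0,0],"fingers":1},{"travel":[-0.03,-0.03,0.8],"rot":[0,0,0],"fingers":1}]'
python3 look.py g2 green_flat
python3 - <<'E'
from h import *
# two-view triangulation of disc top centre
A=[]
for t in ["g1","g2"]:
    z=np.load(t+".npz"); m=z["green_flat0"].astype(np.uint8); cn=max(cv2.findContours(m,0,1)[0],key=cv2.contourArea)
    e=cv2.fitEllipse(cn); c=cam("wrist",z["T"]); u=rays(c,e[0]); d=(c[0][:3,:3]@np.r_[u[0],1]); A.append((c[0][:3,3],d)); print(t,e,atz(c,e[0],.056).round(4))
M=np.c_[A[0][1],-A[1][1]]; s=np.linalg.lstsq(M,A[1][0]-A[0][0],rcond=None)[0]; print("tri",A[0][0]+s[0]*A[0][1],A[1][0]+s[1]*A[1][1])
# valve bar
z=np.load("v1.npz"); d=z["d"]; c=cam("wrist",z["T"]); v,u=np.nonzero(d>0); P=atd(c,np.c_[u,v],d[v,u]); im=z["im"][v,u].astype(int)
k=(abs(P[:,0]-.52)<.1)&(abs(P[:,1]+.23)<.1)
for lo,hi in [(.095,.125),(.085,.093),(.069,.082),(.06,.068)]:
    q=k&(P[:,2]>lo)&(P[:,2]<hi); print(lo,q.sum(),P[q].mean(0).round(4),cv2.minAreaRect((P[q][:,:2]*1000).astype(np.float32)), np.percentile(P[q][:,2],[5,50,95]).round(4))
b=k&(im[:,0]>im[:,2]+50)&(im[:,0]>im[:,1]+30); print(b.sum(),np.histogram(P[b][:,2],bins=np.arange(.06,.12,.004)),P[b&(P[:,2]<.082)].mean(0))
E
```

```text
clock: 5.2
tcp_pos: [0.49, 0.1966, 0.1306]
orientation: [-0.0, 0.681, 0.733, -0.001]
wrist_force: [-0.0, 0.1, 0.6]
finger_gap: 0.0855
grip_force: 0.0
green_flat 0.93 [ 8. 35.] 816 z10/50/90 [0.002  0.0091 0.0107] rect(mm) [283.5 312.1] [31.  13.1] 83.2 mean [0.2832 0.3126 0.0096]
green_flat 0.59 [287. 234.] 4155 z10/50/90 [0.0549 0.0559 0.0567] rect(mm) [490.9 195.5] [44.6 46. ] 23.3 mean [0.4909 0.1964 0.0559]
clock 5.3 tcp [0.49   0.1966 0.1306]
g1 ((280.4559020996094, 199.35926818847656), (48.63987350463867, 50.21520233154297), 175.62954711914062) [[0.4911 0.197  0.056 ]]
g2 ((8.853899002075195, 36.5361328125), (21.797161102294922, 49.90234375), 179.24537658691406) [[0.3235 0.304  0.056 ]]
tri [0.48981994 0.25333407 0.27233108] [0.49731696 0.26764878 0.2686508 ]
0.095 957 [ 0.5109 -0.2388  0.1094] ((509.4083557128906, -239.62313842773438), (14.118250846862793, 41.7819709777832), 88.21923065185547) [0.1006 0.1104 0.1119]
0.085 57 [ 0.5169 -0.2346  0.089 ] ((512.8348388671875, -233.71519470214844), (10.2067289352417, 39.19108963012695), 71.38233947753906) [0.0856 0.0885 0.0925]
0.069 5555 [ 0.5417 -0.2257  0.0738] ((536.9408569335938, -234.77310180664062), (137.52598571777344, 121.68036651611328), 4.5607147216796875) [0.0702 0.0724 0.0812]
0.06 17160 [ 0.5397 -0.239   0.0667] ((534.0924072265625, -238.45111083984375), (150.18727111816406, 140.69024658203125), 2.524989128112793) [0.0655 0.0667 0.0678]
1848 (array([  0,   0,   0,   0, 136, 773,  28,  25,  33,  33,  35,  46, 716,
        23]), array([0.06 , 0.064, 0.068, 0.072, 0.076, 0.08 , 0.084, 0.088, 0.092,
       0.096, 0.1  , 0.104, 0.108, 0.112, 0.116])) [ 0.51017809 -0.23671759  0.0807044 ]
```

```bash
python3 -m pendant '[{"travel":[-0.01,0.01,0.35],"rot":[0,0,0],"fingers":1},{"travel":[-0.01,0.01,0.6],"rot":[0,0,0],"fingers":1},{"travel":[-0.01,0.01,0.69],"rot":[0,0,0],"fingers":1},{"travel":[-0.01,0.01,0.69],"rot":[0,0,0],"fingers":1}]' 25
python3 -m pendant '[{"travel":[0,0,0],"rot":[0,0,0],"fingers":0.4},{"travel":[0,0,0],"rot":[0,0,0],"fingers":0.25},{"travel":[0,0,0],"rot":[0,0,0],"fingers":0.2},{"travel":[0,0,0],"rot":[0,0,0],"fingers":0.15},{"travel":[0,0,0],"rot":[0,0,0],"fingers":0.1},{"travel":[0,0,0],"rot":[0,0,0],"fingers":0.05},{"travel":[0,0,0],"rot":[0,0,0],"fingers":0},{"travel":[0,0,0],"rot":[0,0,0],"fingers":-0.05}]' 25
```

```text
clock: 5.7
tcp_pos: [0.4921, 0.1958, 0.0479]
orientation: [0.0, 0.68, 0.733, -0.0]
wrist_force: [-0.9, 0.8, 0.6]
finger_gap: 0.0858
grip_force: 0.0
clock: 6.5
tcp_pos: [0.4918, 0.1957, 0.0479]
orientation: [0.0, 0.68, 0.733, 0.0]
wrist_force: [-1.8, 1.1, 5.7]
finger_gap: 0.0443
grip_force: 25.1
```

```bash
python3 -m pendant '[{"travel":[0,0,0],"rot":[0,0,0],"fingers":-0.1},{"travel":[0,0,-0.05],"rot":[0,0,0],"fingers":-0.1},{"travel":[0,0,-0.15],"rot":[0,0,0],"fingers":-0.1},{"travel":[0,0,-0.3],"rot":[0,0,0],"fingers":-0.1},{"travel":[0,0,-0.5],"rot":[0,0,0],"fingers":-0.1},{"travel":[0,0,-0.7],"rot":[0,0,0],"fingers":-0.1},{"travel":[0,0,-0.7],"rot":[0,0,0],"fingers":-0.1}]' 30
python3 -m pendant '[{"travel":[-0.2,0,-0.2],"rot":[0,0,0],"fingers":-0.1},{"travel":[-0.4,0.1,-0.4],"rot":[0,0,0],"fingers":-0.1},{"travel":[-0.6,0.14,-0.6],"rot":[0,0,0],"fingers":-0.1},{"travel":[-0.81,0.14,-0.7],"rot":[0,0,0],"fingers":-0.1}]' 30
python3 -m pendant '[{"travel":[-0.25,0.1,0],"rot":[0,0,0],"fingers":-0.1},{"travel":[-0.5,0.14,0],"rot":[0,0,0],"fingers":-0.1},{"travel":[-0.7,0.14,0],"rot":[0,0,0],"fingers":-0.1},{"travel":[-0.81,0.14,0],"rot":[0,0,0],"fingers":-0.1},{"travel":[-0.81,0.14,0],"rot":[0,0,0],"fingers":-0.1},{"travel":[-0.81,0.14,0],"rot":[0,0,0],"fingers":-0.1}]' 30
python3 look.py c2 chuck green_flat stage
```

```text
clock: 7.2
tcp_pos: [0.4941, 0.1963, 0.1355]
orientation: [0.002, 0.68, 0.733, 0.003]
wrist_force: [1.4, -0.0, -0.2]
finger_gap: 0.044
grip_force: 30.6
clock: 7.6
tcp_pos: [0.517, 0.0993, 0.2174]
orientation: [0.001, 0.68, 0.733, 0.001]
wrist_force: [0.3, -1.1, -1.2]
finger_gap: 0.0437
grip_force: 30.8
clock: 8.2
tcp_pos: [0.5393, 0.0048, 0.2153]
orientation: [-0.0, 0.68, 0.733, -0.0]
wrist_force: [0.2, 0.3, -0.2]
finger_gap: 0.0435
grip_force: 30.8
chuck 0.67 [284. 206.] 1840 z10/50/90 [0.0729 0.074  0.075 ] rect(mm) [539.7   4.8] [38.3 39.2] 50.2 mean [0.5395 0.0052 0.0741]
green_flat 0.65 [285. 204.] 1953 z10/50/90 [0.0725 0.074  0.075 ] rect(mm) [539.4   4.6] [39.1 39. ] 68.2 mean [0.5393 0.0051 0.0741]
green_flat 0.55 [285. 300.] 10032 z10/50/90 [0.2215 0.2231 0.2239] rect(mm) [539.6   5. ] [44.6 45.4] 14.6 mean [0.5395 0.0066 0.2231]
stage 0.66 [290. 185.] 15455 z10/50/90 [0.0236 0.0337 0.0733] rect(mm) [539.4   6.4] [42.7 39. ] 85.9 mean [0.5394 0.0055 0.0756]
clock 8.4 tcp [0.5393 0.0048 0.2153]
```

View pics/c2.png

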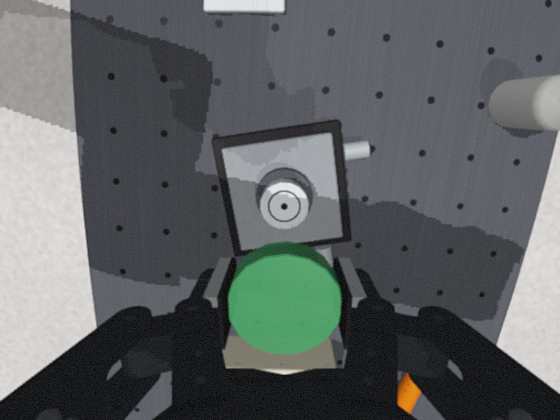

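c2 shows the held disc at (285,300), with the chuck's bright top visible behind it at (284,206) and nothing in the way. I'll check the disc's tilt and then descend.

```bash
python3 - <<'E'
from h import *
z=np.load("c2.npz"); c=cam("wrist",z["T"])
for n in ["green_flat1","chuck0"]:
    m=z[n]&(z["d"]>0); m=cv2.erode(m.astype(np.uint8),np.ones((7,7)))>0; v,u=np.nonzero(m); P=atd(c,np.c_[u,v],z["d"][v,u]); zz=np.median(P[:,2]); P=P[abs(P[:,2]-zz)<.006]
    print(n,np.linalg.lstsq(np.c_[P[:,:2]-P[:,:2].mean(0),np.ones(len(P))],P[:,2],rcond=None)[0])
E
python3 -m pendant '[{"travel":[0,0,0.3],"rot":[0,0,0],"fingers":-0.1},{"travel":[0,0,0.6],"rot":[0,0,0],"fingers":-0.1},{"travel":[0,0,0.8],"rot":[0,0,0],"fingers":-0.1},{"travel":[0,0,0.9],"rot":[0,0,0],"fingers":-0.1},{"travel":[0,0,0.96],"rot":[0,0,0],"fingers":-0.1},{"travel":[0,0,0.98],"rot":[0,0,0],"fingers":-0.1},{"travel":[0,0,0.98],"rot":[0,0,0],"fingers":-0.1}]' 30
```

```text
green_flat1 [ 0.00232331 -0.02327869  0.22304314]
chuck0 [-0.00814891  0.00298296  0.07414192]
clock: 9.1
tcp_pos: [0.5403, 0.0044, 0.0987]
orientation: [0.001, 0.68, 0.733, 0.0]
wrist_force: [0.1, 0.1, -0.9]
finger_gap: 0.0436
grip_force: 30.8
```

```bash
python3 -m pendant '[{"travel":[0,0,0.05],"rot":[0,0,0],"fingers":-0.1},{"travel":[0,0,0.09],"rot":[0,0,0],"fingers":-0.1},{"travel":[0,0,0.12],"rot":[0,0,0],"fingers":-0.1},{"travel":[0,0,0.13],"rot":[0,0,0],"fingers":-0.1},{"travel":[0,0,0.13],"rot":[0,0,0],"fingers":-0.1}]' 30
python3 -m pendant '[{"travel":[0,0,0.004],"rot":[0,0,0],"fingers":-0.1},{"travel":[0,0,0.008],"rot":[0,0,0],"fingers":-0.1},{"travel":[0,0,0.012],"rot":[0,0,0],"fingers":-0.1},{"travel":[0,0,0.016],"rot":[0,0,0],"fingers":-0.1},{"travel":[0,0,0.02],"rot":[0,0,0],"fingers":-0.1},{"travel":[0,0,0.02],"rot":[0,0,0],"fingers":-0.1}]' 30
python3 -m pendant '[{"travel":[0,0,0.004],"rot":[0,0,0],"fingers":-0.1},{"travel":[0,0,0.008],"rot":[0,0,0],"fingers":-0.1},{"travel":[0,0,0.012],"rot":[0,0,0],"fingers":-0.1},{"travel":[0,0,0.012],"rot":[0,0,0],"fingers":-0.1}]' 30
```

```text
clock: 9.6
tcp_pos: [0.5394, 0.0043, 0.082]
orientation: [-0.0, 0.68, 0.733, -0.0]
wrist_force: [-0.4, -0.3, -1.1]
finger_gap: 0.0437
grip_force: 30.8
clock: 10.2
tcp_pos: [0.5396, 0.0043, 0.0798]
orientation: [0.0, 0.68, 0.733, -0.0]
wrist_force: [-0.1, -0.3, -1.1]
finger_gap: 0.0441
grip_force: 30.8
clock: 10.6
tcp_pos: [0.5397, 0.0043, 0.0785]
orientation: [0.0, 0.68, 0.733, 0.0]
wrist_force: [-1.0, -0.3, 1.5]
finger_gap: 0.0442
grip_force: 30.8
```

```bash
python3 -m pendant '[{"travel":[0,0,0.004],"rot":[0,0,0],"fingers":-0.1},{"travel":[0,0,0.008],"rot":[0,0,0],"fingers":-0.1},{"travel":[0,0,0.008],"rot":[0,0,0],"fingers":-0.1},{"travel":[0,0,0.008],"rot":[0,0,0],"fingers":-0.1}]' 30
python3 -m pendant '[{"travel":[0,0,0],"rot":[0,0,0],"fingers":-0.1},{"travel":[0,0,0],"rot":[0,0,0],"fingers":-0.1}]' 20
```

```text
clock: 11.0
tcp_pos: [0.5397, 0.0043, 0.0776]
orientation: [0.0, 0.68, 0.733, 0.0]
wrist_force: [0.4, 0.7, 2.7]
finger_gap: 0.044
grip_force: 30.8
clock: 11.2
tcp_pos: [0.5396, 0.0043, 0.0775]
orientation: [0.0, 0.68, 0.733, -0.0]
wrist_force: [0.5, -0.4, 1.4]
finger_gap: 0.0436
grip_force: 30.8
```

```bash
python3 -m pendant '[{"travel":[0,0,0],"rot":[0,0,0],"fingers":0.03},{"travel":[0,0,0],"rot":[0,0,0],"fingers":0.06},{"travel":[0,0,0],"rot":[0,0,0],"fingers":0.1},{"travel":[0,0,0],"rot":[0,0,0],"fingers":0.2},{"travel":[0,0,0],"rot":[0,0,0],"fingers":0.4},{"travel":[0,0,0],"rot":[0,0,0],"fingers":0.7},{"travel":[0,0,0],"rot":[0,0,0],"fingers":1},{"travel":[0,0,0],"rot":[0,0,0],"fingers":1},{"travel":[0,0,0],"rot":[0,0,0],"fingers":1}]' 20
```

```text
clock: 12.1
tcp_pos: [0.5396, 0.0043, 0.0775]
orientation: [0.0, 0.68, 0.733, -0.0]
wrist_force: [0.3, -0.7, -0.1]
finger_gap: 0.0853
grip_force: 0.0
```

```bash
python3 -m pendant '[{"travel":[0,0,-0.1],"rot":[0,0,0],"fingers":1},{"travel":[0,0,-0.4],"rot":[0,0,0],"fingers":1},{"travel":[0,0,-0.8],"rot":[0,0,0],"fingers":1},{"travel":[0,0,-1],"rot":[0,0,0],"fingers":1},{"travel":[0,0,-1],"rot":[0,0,0],"fingers":1}]'
python3 look.py c3 green_flat stage
python3 - <<'E'
from h import *
z=np.load("c3.npz"); c=cam("wrist",z["T"]); d=z["d"]
v,u=np.nonzero(d>0); P=atd(c,np.c_[u,v],d[v,u]); k=(np.hypot(P[:,0]-.54,P[:,1]-.0045)<.03)&(P[:,2]>.078)&(P[:,2]<.1); P=P[k]
print(k.sum(),cv2.minEnclosingCircle((P[:,:2]*1000).astype(np.float32)),np.linalg.lstsq(np.c_[P[:,:2]-P[:,:2].mean(0),np.ones(len(P))],P[:,2],rcond=None)[0],np.percentile(P[:,2],[5,50,95]))
E
```

```text
clock: 12.6
tcp_pos: [0.5423, 0.004, 0.203]
orientation: [0.004, 0.68, 0.733, 0.003]
wrist_force: [0.5, -0.5, 0.3]
finger_gap: 0.085
grip_force: 0.0
green_flat 0.79 [281. 213.] 2998 z10/50/90 [0.0863 0.0874 0.0882] rect(mm) [540.2   4.3] [45.2 45. ] 10.9 mean [0.5401 0.005  0.0874]
stage 0.63 [288. 174.] 14038 z10/50/90 [0.0235 0.0333 0.0348] rect(mm) [539.3   4. ] [129.3 129.5] 79.6 mean [0.5414 0.0124 0.0346]
clock 12.75 tcp [0.5423 0.004  0.203 ]
2941 ((540.2080078125, 4.182277679443359), 23.022043228149414) [ 0.00299796 -0.02776255  0.0871939 ] [0.08591944 0.08736642 0.08846813]
```

View pics/c3.png

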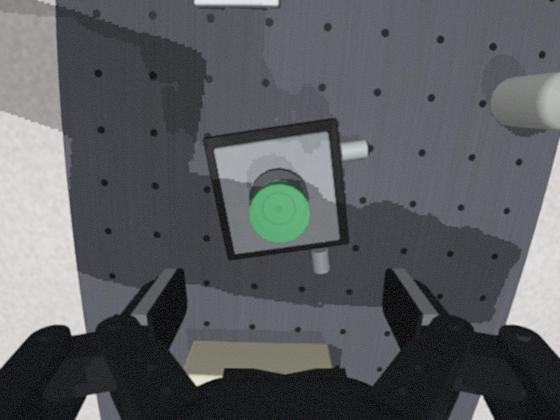

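c3 shows the disc released and lying centred on the chuck at (280,212), less than 1 mm off and with its top at 0.087 m. Now the valve.

```bash
python3 -m pendant '[{"travel":[-1,-0.2,0],"rot":[0,0,0],"fingers":1},{"travel":[-1,-0.2,0],"rot":[0,0,0],"fingers":1},{"travel":[-1,-0.2,0],"rot":[0,0,0],"fingers":1}]' >/dev/null
python3 -m pendant '[{"travel":[-1,-0.2,0],"rot":[0,0,-1],"fingers":1},{"travel":[-1,-0.2,0],"rot":[0,0,-1],"fingers":1},{"travel":[-1,-0.2,0],"rot":[0,0,-1],"fingers":1},{"travel":[-1,-0.2,0],"rot":[0,0,-1],"fingers":1},{"travel":[-1,-0.2,0],"rot":[0,0,-1],"fingers":1},{"travel":[-1,-0.2,0],"rot":[0,0,-1],"fingers":1},{"travel":[-1,-0.2,0],"rot":[0,0,-1],"fingers":1}]' >/dev/null
python3 -m pendant '[{"travel":[0,0,0],"rot":[0,0,-0.4],"fingers":0},{"travel":[0,0,0],"rot":[0,0,-0.4],"fingers":0},{"travel":[0,0,0],"rot":[0,0,-0.4],"fingers":0},{"travel":[0,0,0],"rot":[0,0,-0.4],"fingers":0},{"travel":[0,0,0],"rot":[0,0,-0.4],"fingers":0},{"travel":[0,0,0],"rot":[0,0,-0.4],"fingers":0}]'
cat > valve.py <<'E'
from look import *
tag=sys.argv[1]; look(tag,[])
z=np.load(tag+".npz"); d=z["d"]; T=z["T"]; c=cam("wrist",T); v,u=np.nonzero(d>0); P=atd(c,np.c_[u,v],d[v,u]); im=z["im"][v,u].astype(int)
k=(np.hypot(P[:,0]-.5094,P[:,1]+.2396)<.035)&(im[:,0]>im[:,2]+40)
q=k&(P[:,2]>.105)&(P[:,2]<.118); r=cv2.minAreaRect((P[q][:,:2]*1000).astype(np.float32)); print(q.sum(),r,np.percentile(P[q][:,2],[10,50,90]).round(4))
a=r[2]+(90 if r[1][1]>r[1][0] else 0); print("bar angle",(a+90)%180-90,"tool x angle",np.degrees(np.arctan2(T[1,0],T[0,0])))
D=np.array([r[0][0]/1000,r[0][1]/1000,.1045])-T[:3,3]; print("travel",(T[:3,:3].T@D/.12).round(3))
E
python3 valve.py v2
```

```text
clock: 14.35
tcp_pos: [0.5092, -0.2383, 0.1968]
orientation: [-0.001, 0.026, 1.0, 0.0]
wrist_force: [-0.2, -0.7, 0.2]
finger_gap: 0.0428
grip_force: 0.0
clock 14.4 tcp [ 0.5092 -0.2383  0.1968]
1148 ((507.64007568359375, -238.54446411132812), (14.001119613647461, 40.800514221191406), 88.35425567626953) [0.1089 0.1105 0.1114]
bar angle -1.6457443237304688 tool x angle 177.01285726007066
travel [ 0.012 -0.003  0.769]
```

View pics/v2.png

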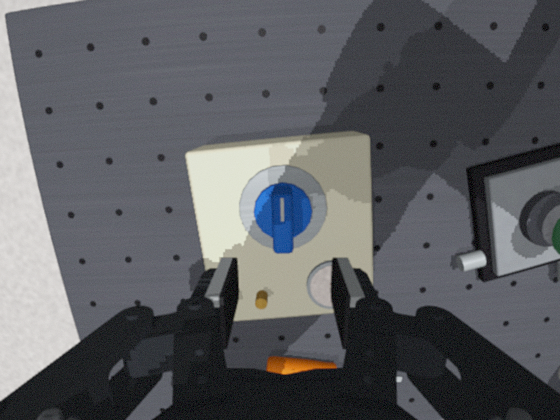

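v2 shows the bar under the hand at (282,215), with the open fingers clear of the gauge at (325,285) and the stub at (262,298). I'll go down and grip it.

```bash
python3 -m pendant '[{"travel":[0.01,-0.01,0.3],"rot":[0,0,-0.02],"fingers":0},{"travel":[0.01,-0.01,0.55],"rot":[0,0,-0.02],"fingers":0},{"travel":[0.01,-0.01,0.7],"rot":[0,0,-0.02],"fingers":0},{"travel":[0.01,-0.01,0.76],"rot":[0,0,-0.02],"fingers":0},{"travel":[0.01,-0.01,0.76],"rot":[0,0,-0.02],"fingers":0}]' 40
python3 -m pendant '[{"travel":[0,0,0],"rot":[0,0,0],"fingers":-0.5},{"travel":[0,0,0],"rot":[0,0,0],"fingers":-0.7},{"travel":[0,0,0],"rot":[0,0,0],"fingers":-0.9},{"travel":[0,0,0],"rot":[0,0,0],"fingers":-0.9},{"travel":[0,0,0],"rot":[0,0,0],"fingers":-0.9}]' 40
```

```text
clock: 14.9
tcp_pos: [0.5077, -0.2393, 0.1054]
orientation: [-0.001, 0.015, 1.0, 0.001]
wrist_force: [-0.6, 0.6, -0.3]
finger_gap: 0.0425
grip_force: 0.0
clock: 15.4
tcp_pos: [0.5092, -0.2397, 0.1078]
orientation: [0.001, 0.014, 1.0, -0.0]
wrist_force: [0.1, 2.7, 5.9]
finger_gap: 0.0129
grip_force: 41.1
```

```bash
python3 -m pendant '[{"travel":[0,0,0],"rot":[0,0,0.1],"fingers":-0.9},{"travel":[0,0,0],"rot":[0,0,0.2],"fingers":-0.9},{"travel":[0,0,0],"rot":[0,0,0.3],"fingers":-0.9},{"travel":[0,0,0],"rot":[0,0,0.4],"fingers":-0.9},{"travel":[0,0,0],"rot":[0,0,0.4],"fingers":-0.9}]' 40
python3 -c "
from h import *
s=env.get_state();print(s['wrist_force'],s['ft_torque'],s['joint_pos'])"
```

```text
clock: 15.9
tcp_pos: [0.5091, -0.2401, 0.1078]
orientation: [0.001, 0.223, 0.975, -0.0]
wrist_force: [-1.4, 1.7, 7.2]
finger_gap: 0.0132
grip_force: 41.1
[-1.36992555  1.66474045  7.17757939] [ 0.26882699  0.22811511 -0.05177505] [-5.83294026e-01  3.70023010e-01 -2.34664075e-01  9.63441093e-01
 -3.93352744e-05 -1.33012919e-01]
```

```bash
python3 -m pendant '[{"travel":[0,0,0],"rot":[0,0,0.12],"fingers":-0.9},{"travel":[0,0,0],"rot":[0,0,0.24],"fingers":-0.9},{"travel":[0,0,0],"rot":[0,0,0.36],"fingers":-0.9},{"travel":[0,0,0],"rot":[0,0,0.48],"fingers":-0.9},{"travel":[0,0,0],"rot":[0,0,0.6],"fingers":-0.9},{"travel":[0,0,0],"rot":[0,0,0.7],"fingers":-0.9},{"travel":[0,0,0],"rot":[0,0,0.8],"fingers":-0.9},{"travel":[0,0,0],"rot":[0,0,0.88],"fingers":-0.9},{"travel":[0,0,0],"rot":[0,0,0.88],"fingers":-0.9}]' 40
python3 -c "
from h import *
s=env.get_state();print(s['wrist_force'],s['ft_torque'],s['joint_pos'])"
python3 -m pendant '[{"travel":[0,0,0],"rot":[0,0,0.03],"fingers":-0.9},{"travel":[0,0,0],"rot":[0,0,0.06],"fingers":-0.9},{"travel":[0,0,0],"rot":[0,0,0.09],"fingers":-0.9},{"travel":[0,0,0],"rot":[0,0,0.12],"fingers":-0.9},{"travel":[0,0,0],"rot":[0,0,0.12],"fingers":-0.9}]' 40
python3 -c "
from h import *
s=env.get_state();T=pose(s);print(s['wrist_force'],s['ft_torque'],np.degrees(np.arctan2(T[1,0],T[0,0])))"
```

```text
clock: 16.8
tcp_pos: [0.5084, -0.2405, 0.1078]
orientation: [0.001, 0.633, 0.774, -0.001]
wrist_force: [-2.7, -0.2, 7.0]
finger_gap: 0.0135
grip_force: 41.2
[-2.65542838 -0.22531152  6.98422487] [ 0.02213683  0.65251004 -0.03526946] [-0.58387305  0.36990256 -0.23490035  0.96408731 -0.00159298  0.78808237]
clock: 17.3
tcp_pos: [0.5083, -0.2405, 0.1079]
orientation: [0.001, 0.679, 0.734, -0.001]
wrist_force: [-3.2, 0.0, 7.8]
finger_gap: 0.0133
grip_force: 48.9
[-3.22952916  0.04991506  7.75022466] [-0.08675738  0.75847977  1.09046899] 94.41112934894592
```

The torque jumped to about 1.1 N·m, so the stop is reached. Release, rise and check.

```bash
python3 -m pendant '[{"travel":[0,0,0],"rot":[0,0,0],"fingers":-0.4},{"travel":[0,0,0],"rot":[0,0,0],"fingers":0},{"travel":[0,0,0],"rot":[0,0,0],"fingers":0},{"travel":[0,0,0],"rot":[0,0,0],"fingers":0},{"travel":[0,0,-0.2],"rot":[0,0,0],"fingers":0},{"travel":[0,0,-0.5],"rot":[0,0,0],"fingers":0},{"travel":[0,0,-0.85],"rot":[0,0,0],"fingers":0},{"travel":[0,0,-0.85],"rot":[0,0,0],"fingers":0},{"travel":[0,0,-0.85],"rot":[0,0,0],"fingers":0}]' 40
python3 valve.py v3
python3 - <<'E'
from h import *
for t in ["v1","v2","v3"]:  # box yaw from its top
    z=np.load(t+".npz"); d=z["d"]; c=cam("wrist",z["T"]); v,u=np.nonzero(d>0); P=atd(c,np.c_[u,v],d[v,u]); q=(abs(P[:,2]-.067)<.003)&(np.hypot(P[:,0]-.534,P[:,1]+.2385)<.13)
    print(t,cv2.minAreaRect((P[q][:,:2]*1000).astype(np.float32)))
E
```

```text
clock: 18.2
tcp_pos: [0.509, -0.2402, 0.2094]
orientation: [0.001, 0.68, 0.733, 0.0]
wrist_force: [0.0, -0.2, -0.3]
finger_gap: 0.0428
grip_force: 0.0
clock 18.25 tcp [ 0.509  -0.2402  0.2094]
1050 ((508.6046142578125, -237.96383666992188), (13.95441722869873, 40.710052490234375), 6.702330589294434) [0.109  0.1106 0.1116]
bar angle -83.29766941070557 tool x angle 94.32360481697594
travel [ 0.02  -0.004  0.874]
v1 ((534.177001953125, -238.53775024414062), (149.94886779785156, 140.36659240722656), 2.5152604579925537)
v2 ((532.3522338867188, -238.31387329101562), (150.5685272216797, 139.8504638671875), 2.5048186779022217)
v3 ((533.4901733398438, -237.66107177734375), (150.04466247558594, 139.8324737548828), 2.624725818634033)
```

View pics/v3.png

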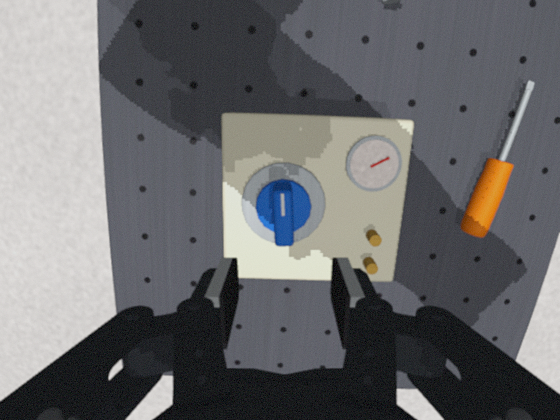

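v3 shows the bar turned to (283,212) and the gauge needle moved. It stands 85.8° (1.50 rad) from the box's x axis, which is the stop. One last check of the disc, then I hand in.

Run:
```python
from h import *
im,d=env.read_camera("side"); c=cam("side")
for o in env.outline_of("side","green_flat"):
    v,u=np.nonzero(o["mask"]&(d>0)); print(round(o["conf"],2),np.median(atd(c,np.c_[u,v],d[v,u]),0).round(3))
print(env.hand_in(), env.get_state()["clock"])
```

```text
0.69 [0.535 0.552 0.014]
0.59 [0.272 0.318 0.01 ]
0.58 [0.537 0.012 0.086]
the job is handed in; nothing more can be done
the job is handed in; nothing more can be done
```

The job is handed in at about 18 s: the green disc lies released and flat on the chuck, within 1 mm of centre. The valve was then turned clockwise to its stop (measured 1.50 rad), and I did not touch the amber disc, bottle, screwdriver or lens cap.

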